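Unlatch the green-lidded food bin

ROBOT

A 6-joint arm with a two-finger parallel gripper is mounted at the origin on the work surface. World frame = base frame: x ahead of the robot, y to its left, z up, the work surface at z = 0. Lengths are in m, angles in rad, forces in N, time in s.
With the tool pointing down it reaches from about 0.3 to 0.775 m from the base axis. Payload 14.6 kg.
Tool frame: the origin (TCP) lies at the very end of the fingers, on their centre line; the grasp point (between the pads) lies 19 mm behind it (ctrl.hold_point_z is the distance from the TCP to the grasp point, in m); x points along the fingers, y is the direction in which the jaws open and shut, and the axes are right-handed (so a half turn about x gives the same grasp; the last joint's range is limited). The gripper opens to 94 mm and grips with 3 to 60 N. Pads are 16 mm wide; open, the fingers measure 119 mm over their backs; the gripper's body (75 mm by 177 mm) begins 78 mm behind the grasp point.
Start: joints at [-0.067, 0.3, 1.521, -0, 1.321, -0.067], TCP at [0.55, -0, 0.205] pointing down, gripper open.
Joint ranges: [-3.03, 3.03], [-0.79, 2.21], [0.23, 2.52], [-1.04, 4.18], [0, 3.07], [-2.55, 2.55]. Speed limits (rad/s): [2.22, 2.22, 2.57, 3.14, 3.14, 3.14].

INTERFACE

Orientations are given as [roll, pitch, yaw] about the fixed x, y, z axes, in that order (R = Rz(yaw) Ry(pitch) Rx(roll)).
In Python, from station import get_obs, camera, ticket, ctrl gives the robot as it stands.
- The arm moves only by the tool step_arm, never from a script. Its argument "motion" is a list that holds one entry, the list of rows, each a list of 6 numbers: the shift along the tool's x, y, z in m, then the turn, a rotation vector about the tool's x, y, z in degrees. A call has 1 to 12 rows; each row shifts and turns the commanded pose from where the row before left it, along the tool's axes as they then stand; what a row does not reach is not made up. A row lasts 1/8 s, in which the tool goes at most 62.5 mm and 10.7 degrees, less where a joint would pass 70% of its speed; a pose out of reach is approached as far as the arm can. A call is refused whole if a number of a shift passes 0.0625 or a number of a turn 10.7, either way. A call with a gripper value outside its range is refused whole. "fingers" is the finger opening in m, from 0 to 0.094, set as the call begins (left out, the last holds). The fingers move at their own pace and stop on an object; "squeeze" is the grip in N (left out, the last holds). Time passes only in rows, so rows that do not move let the fingers close. It gives the time, the measured TCP pose, the force and the opening at its end, in the units of the state.
- get_obs(): the state, without advancing time (a new reading comes with each control period).
- camera(name): name is "scene" or "side" or "wrist"; returns a dict with "pixels" (400x640x3 uint8, red, green, blue), "fx", "fy", "cx", "cy" (pixels), "extrinsics" (4x4, takes a point from world to camera coordinates); the wrist camera has in their place "T_tool_cam" (4x4, takes a point from camera to tool coordinates, whose origin is the TCP and whose axes are the tool frame's). Camera axes: x right, y up, looking along -z (the intrinsics and any distortion apply to the point x, -y, -z); pixel columns grow to the right and rows downward; lengths in m; the calibration is good to about 2 mm. A picture is of the moment at which its call begins: read the wrist's pose just before it. There is no depth.
- ticket.hand_in(): hands the job in, once; it reports no verdict.
The state is a dict: "time_s": time; "qpos": joint angles; "joint_vel": joint speeds; "tau": joint torques, N m; "ee_pos": TCP position; "eef_rot": TCP orientation; "force": force on the tool from outside, world axes, zero at the start; "moment": the same for the moment, N m; "grip_width": finger opening in m.
Only numpy, scipy, OpenCV 4.12 (cv2) and the standard library are available. Lean on these libraries where they do the work, as an engineer would, in place of code of your own. Each camera call takes 0.05 s, during which the arm holds its last target.

TASK

Open the green-lidded food bin: slide its red safety catch all the way to its open end, then draw its black-knobbed bolt all the way back towards the bin's front, so that the sprung lid pops up. Leave the latches of the blue-lidded bin alone.

Things in the scene. Friction and masses are not known exactly. Their poses are not given: they have to be found in the camera images.
- green_catch_tab (a point): Centre (z 173 mm) of the red upright catch tab of the green-lidded bin: 20 (x) x 14 (y) mm, z 156 to 190 mm, on a 6 mm thick red foot. Axes are the bin's: z up, -x out of its front. From closed it slides 40 mm along +y in a black slot to a stop (about 1.5 N, stays where left). Closed, its foot stands right in front (-x) of the bolt and blocks it; clear after 22 mm.
- green_bolt_tab (a point): Centre (z 173 mm) of the black upright knob, 16 x 16 mm, z 156 to 190 mm, on the 6 mm thick steel bolt of the green-lidded bin; axes are the bin's. It starts 36 mm in +x and 38 mm in -y of the closed catch tab. With the catch clear it slides 28 mm along -x (to the bin's front) to a stop (about 1.5 N, stays where left). Its tongue laps 14 mm over the lid's edge.
- green_lid (a joint): Angle (rad) of the lid of the fixed white bin (240 x 170 mm, 150 tall; yaw within 0.3 of the world's, front to the robot). Its flat top is a 90 mm deep white deck with the latches in front and the flush green lid, 150 mm long, behind. 0 is closed; hinged along the rear edge; a light spring pops the front edge up 30 mm (0.2 rad) by itself once the bolt's tongue has left it.
- blue_catch_tab (a point): Centre of the red catch tab of the other bin: same bin, latches, sizes and axes, but with a blue lid. Not to be worked. The two bins change sides between starts.

How it is judged:
On the way:
1. the green bin's red catch is slid open, at least 28 of its 40 mm (distance of green_catch_tab from where it was at the start of the episode above 0.028 m), for 0.2 s.
At the end, for the whole second after the job is handed in: The green bin's red catch stands at least 28 mm (of 40) from its closed place, its bolt at least 18 mm (of 28) back, and its lid has popped up by more than 0.12 rad (distance of green_catch_tab from where it was at the start of the episode above 0.028 m and distance of green_bolt_tab from where it was at the start of the episode above 0.018 m and value of joint green_lid above 0.12 rad); the robot touches nothing.
It fails at once if the red catch of the blue-lidded bin is moved by more than 8 mm (distance of blue_catch_tab from where it was at the start of the episode above 0.008 m).
It also fails if it takes over 43 s, if anything falls off the work surface, if the arm or the gripper's body presses on something with over 40 N, if the wrist force passes 120 N, or if a joint passes its speed limit or range.

## Working session

There is one attempt and no reset: what is moved stays moved. The work goes in short steps, Python scripts to look and compute and a tool call to move; the robot and the scene stay as the last step left them, time stands still between calls to the robot, and variables do not carry over. Pictures are saved under pics/ and viewed, and the job is handed in when it is done.

Besides the shell and the picture viewer there is one more tool, called after ">>>" by a JSON object that holds its "op" and its "data", one argument or row to a line. step_arm: Moves the arm, as the interface text tells. Its arguments: {"type":"object","properties":{"motion":{"type":"array","items":{"type":"array","items":{"type":"array","items":{"type":"number"}}}},"fingers":{"type":"number"},"squeeze":{"type":"number"}},"required":["motion"]}

```bash
mkdir -p pics; ls; python3 - <<'E'
from station import get_obs,camera,ctrl
import cv2,pickle,numpy as np
o=get_obs();print(o, ctrl.hold_point_z)
d={}
for n in("scene","side","wrist"):
    c=camera(n);d[n]=c;cv2.imwrite(f"pics/{n}0.png",c["pixels"][:,:,::-1])
    print(n,{k:np.round(v,4).tolist() for k,v in c.items() if k!="pixels"})
pickle.dump(d,open("cams0.pkl","wb"))
E
```

```text
pics
{'time_s': 0.0, 'qpos': array([-6.65670687e-02,  3.00451769e-01,  1.52158941e+00, -3.72125711e-05,
        1.32069402e+00, -6.65851979e-02]), 'joint_vel': array([ 0.00011758,  0.00053519,  0.0004627 , -0.0014043 ,  0.00043041,
       -0.00114377]), 'tau': array([-1.53750298e-03, -5.31805658e+01, -3.52735734e+01,  7.07558286e-02,
        2.43994006e-02, -4.79655944e-05]), 'ee_pos': array([5.49734602e-01, 2.30923661e-05, 2.04893409e-01]), 'eef_rot': array([-1.60584487,  1.56965321,  3.10657147]), 'force': array([-0.13249907, -0.30039658,  0.54762786]), 'moment': array([-0.05337209,  0.0692372 , -0.04870795]), 'grip_width': 0.0942190515331557} 0.0188
scene {'fx': 509.8413, 'fy': 509.8413, 'cx': 323.3676, 'cy': 199.3501, 'extrinsics': [[0.1968, 0.9804, 0.0086, -0.0971], [-0.6731, 0.1287, 0.7282, 0.2699], [0.7129, -0.1491, 0.6853, -1.3976], [0.0, 0.0, 0.0, 1.0]]}
side {'fx': 383.658, 'fy': 383.658, 'cx': 318.0028, 'cy': 201.8221, 'extrinsics': [[-0.8954, -0.4452, 0.0026, 0.5505], [0.2275, -0.4524, 0.8623, -0.3505], [-0.3827, 0.7727, 0.5064, -0.4926], [0.0, 0.0, 0.0, 1.0]]}
wrist {'fx': 324.0318, 'fy': 324.0318, 'cx': 313.594, 'cy': 202.3331, 'T_tool_cam': [[0.0012, 0.246, -0.9693, -0.1788], [1.0, -0.0, 0.0012, -0.0005], [0.0003, -0.9693, -0.246, -0.0712], [0.0, 0.0, 0.0, 1.0]]}
```

View pics/scene0.png

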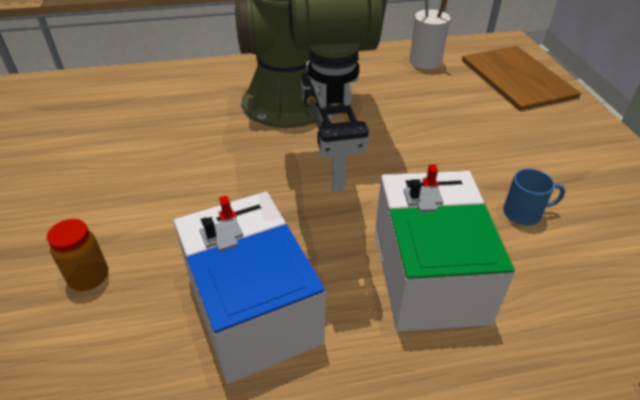

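View pics/side0.png

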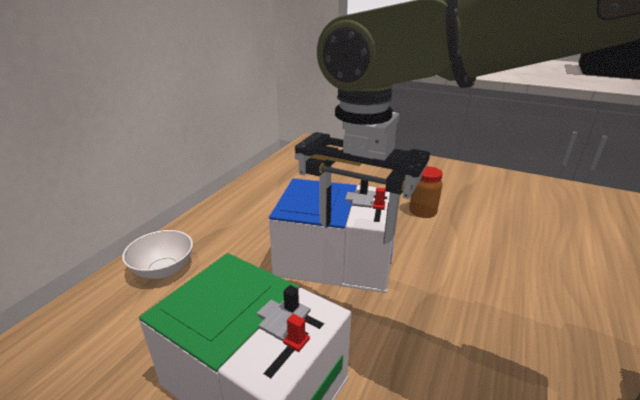

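View pics/wrist0.png

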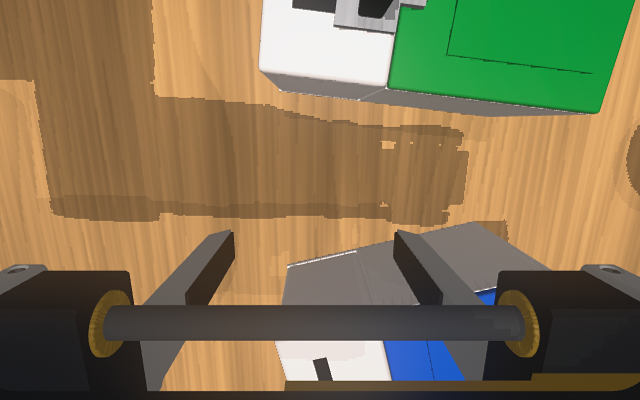

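Green bin is at +y (scene: right). The red tab is at about (432,175) and the black knob at about (413,188). I'll enlarge both views.

```bash
python3 - <<'E'
import cv2,pickle,numpy as np
from scipy.spatial.transform import Rotation as R
d=pickle.load(open("cams0.pkl","rb"))
a=d["scene"]["pixels"][150:290,370:530,::-1]
cv2.imwrite("pics/sc_crop.png",cv2.resize(a,None,fx=5,fy=4.2,interpolation=cv2.INTER_CUBIC) if 0 else cv2.resize(a,(640,560),interpolation=cv2.INTER_CUBIC))
a=d["side"]["pixels"][250:400,140:360,::-1]
cv2.imwrite("pics/si_crop.png",cv2.resize(a,(792,540),interpolation=cv2.INTER_CUBIC))
print(R.from_euler("xyz",[-1.60584487,  1.56965321,  3.10657147]).as_matrix().round(3))
E
```

```text
[[-0.001  1.     0.   ]
 [ 0.     0.    -1.   ]
 [-1.    -0.001 -0.   ]]
```

View pics/sc_crop.png

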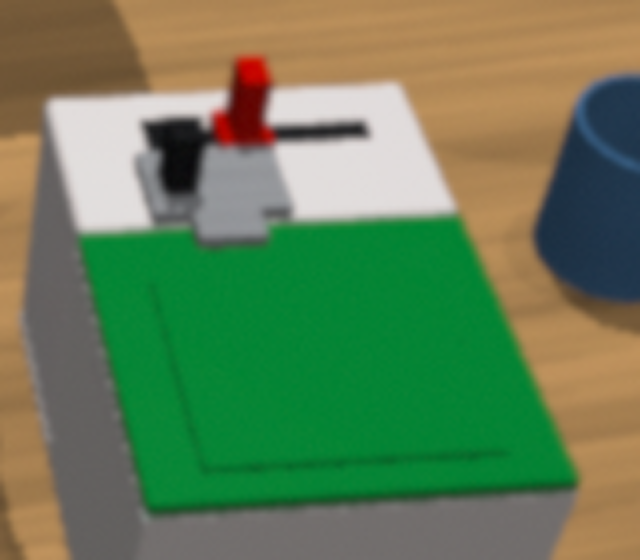

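View pics/si_crop.png

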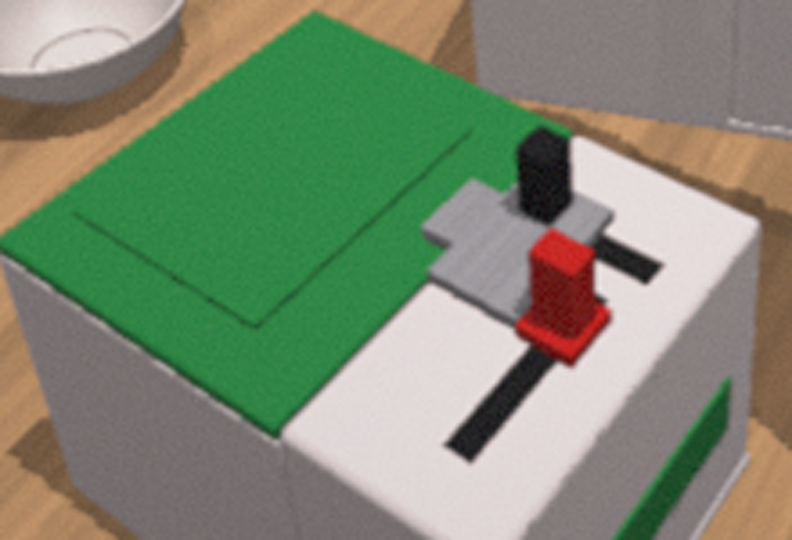

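```bash
cat > h.py <<'E'
import numpy as np
def ray(c,u,v,z):
    E=np.array(c["extrinsics"]);R=E[:3,:3];o=-R.T@E[:3,3]
    d=R.T@np.array([(u-c["cx"])/c["fx"],-(v-c["cy"])/c["fy"],-1])
    return o+d*(z-o[2])/d[2]
E
python3 - <<'E'
import pickle,numpy as np
from h import ray
d=pickle.load(open("cams0.pkl","rb"))
P={}
for n,cam,u,v,z in [("FR","scene",47,100,.15),("FL","scene",400,84,.15),("RR","scene",150,512,.15),("RL","scene",577,487,.15),("red","scene",250,64,.19),("blk","scene",181,127,.19),
 ("sRR","side",317,12,.15),("sFR","side",758,226,.15),("sRL","side",0,246,.15),("sred","side",562,253,.19),("sblk","side",543,140,.19)]:
    c=d[cam]; p=(370+u/4,150+v/4) if cam=="scene" else (140+u/3.6,250+v/3.6)
    P[n]=ray(c,*p,z);print(n,P[n].round(4))
yaw=lambda a,b:np.arctan2(*(P[b]-P[a])[1::-1])
print("lens",[np.linalg.norm(P[a]-P[b]).round(4) for a,b in [("FR","RR"),("FL","RL"),("FR","FL"),("RR","RL"),("sRR","sFR"),("sRR","sRL"),("red","blk"),("sred","sblk")]])
print([yaw("FR","RR"),yaw("FL","RL"),yaw("FR","FL")-np.pi/2,yaw("RR","RL")-np.pi/2,yaw("sFR","sRR"),yaw("sRR","sRL")-np.pi/2])
a=np.arctan2(-38,36)
print(yaw("red","blk")-a,yaw("sred","sblk")-a)
E
```

```text
FR [0.5162 0.1041 0.15  ]
FL [0.536  0.2696 0.15  ]
RR [0.7538 0.0758 0.15  ]
RL [0.7735 0.24   0.15  ]
red [0.554  0.1826 0.19  ]
blk [0.5885 0.1389 0.19  ]
sRR [0.7453 0.0767 0.15  ]
sFR [0.5117 0.1072 0.15  ]
sRL [0.7633 0.2442 0.15  ]
sred [0.5536 0.184  0.19  ]
sblk [0.5864 0.1397 0.19  ]
lens [np.float64(0.2393), np.float64(0.2393), np.float64(0.1667), np.float64(0.1654), np.float64(0.2356), np.float64(0.1684), np.float64(0.0557), np.float64(0.0552)]
[np.float64(-0.11885889664313107), np.float64(-0.1241596514892995), np.float64(-0.11905495005120614), np.float64(-0.11894122471725921), np.float64(-0.12957100714439662), np.float64(-0.10694307274248827)]
-0.089716204344224 -0.11966019260438554
```

Both views agree within about 2 mm: bin yaw is about -0.12, red is at (0.555, 0.1825) and the knob at (0.586, 0.1405). I'll turn the tool by 6.9° so the jaws lie along the bin's x, then go above the red tab.

>>> {"op": "step_arm", "data": {
  "motion": [
    [[0,0,0,6.9,0,0],[0,-0.004,-0.035,0,0,0],[0,-0.004,-0.04,0,0,0],[0,-0.004,-0.04,0,0,0],[0,-0.004,-0.04,0,0,0],[0,-0.001,-0.027,0,0,0],[0,0,0,0,0,0],[0,0,0,0,0,0]]
  ],
  "fingers": 0.044,
  "squeeze": 15
}}

```text
time_s: 1.15
ee_pos: [0.5549, 0.1821, 0.2052]
eef_rot: [-0.898, 1.57, -2.59]
force: [0.1, -0.3, 0.0]
grip_width: 0.044
```

```bash
cat > look.py <<'E'
import sys,cv2,pickle
from station import get_obs,camera
o=get_obs();t=sys.argv[1]
print({k:(o[k].round(4).tolist() if k!="grip_width" else o[k]) for k in("ee_pos","eef_rot","force","grip_width")},o["time_s"])
S=[]
for n in sys.argv[2:]:
    c=camera(n);c["obs"]=o;pickle.dump(c,open(f"{t}_{n}.pkl","wb"))
    p=c["pixels"][:,:,::-1]
    if n=="scene": p=cv2.resize(p[120:290,350:550],(800,680),interpolation=cv2.INTER_CUBIC);p=p[:600]
    if n=="side": p=cv2.resize(p[200:400,140:400],(780,600),interpolation=cv2.INTER_CUBIC)
    cv2.imwrite(f"pics/{t}_{n}.png",p)
E
python3 look.py a wrist side
```

```text
{'ee_pos': [0.5549, 0.1821, 0.2052], 'eef_rot': [-0.8985, 1.5702, -2.5899], 'force': [0.0569, -0.2846, 0.0246], 'grip_width': 0.044027412825775256} 1.15
```

View pics/a_wrist.png

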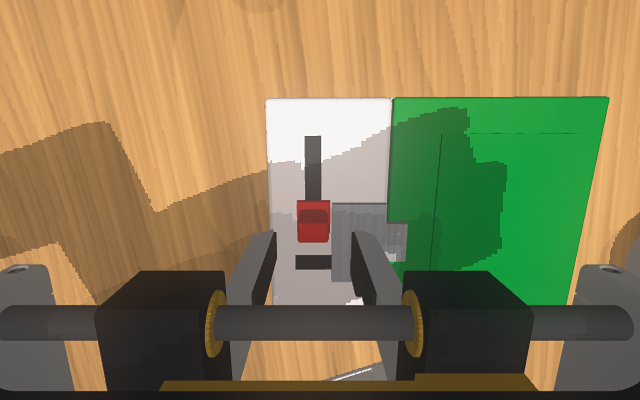

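View pics/a_side.png

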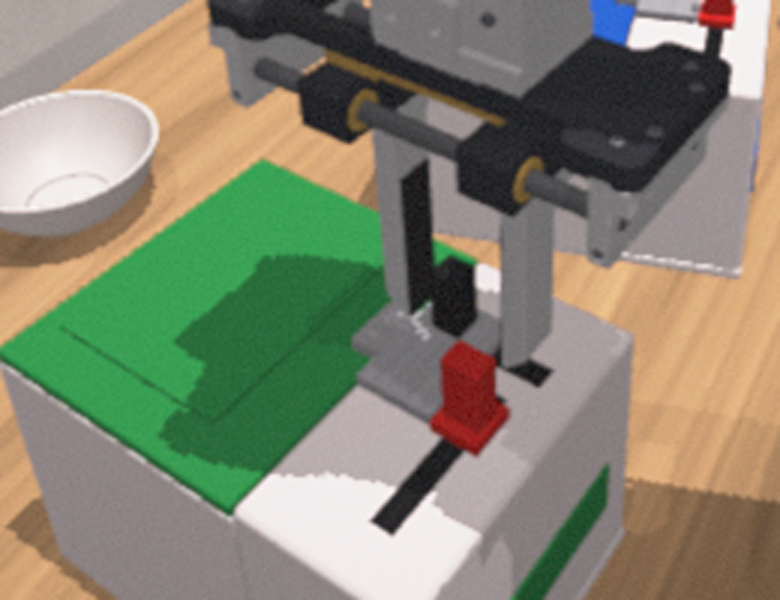

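```bash
python3 - <<'E'
import cv2,pickle,numpy as np
from scipy.spatial.transform import Rotation as R
c=pickle.load(open("a_wrist.pkl","rb"));o=c["obs"]
cv2.imwrite("pics/a_wc.png",cv2.resize(c["pixels"][180:300,250:420,::-1],(765,540),interpolation=cv2.INTER_CUBIC))
Rt=R.from_euler("xyz",o["eef_rot"]).as_matrix();T=np.array(c["T_tool_cam"])
W=np.eye(4);W[:3,:3]=Rt;W[:3,3]=o["ee_pos"];C=W@T
E=np.linalg.inv(C)
y=-.12;ex=np.array([np.cos(y),np.sin(y),0]);ey=np.array([-np.sin(y),np.cos(y),0]);r=np.array([.555,.1825,0])
for n,p in [("top",r+[0,0,.19])]+[(f"t{a}{b}",r+ex*a*.01+ey*b*.007+[0,0,.19]) for a in(-1,1) for b in(-1,1)]+[(f"b{a}",r+ex*a*.01+ey*.007+[0,0,.156]) for a in(-1,1)]:
    q=E@np.r_[p,1];u=c["cx"]-c["fx"]*q[0]/q[2];v=c["cy"]+c["fy"]*q[1]/q[2]
    print(n,round(u,1),round(v,1),"crop",round((u-250)*4.5),round((v-180)*4.5))
E
```

```text
top 314.9 235.1 crop 292 248
t-1-1 299.3 245.4 crop 222 294
t-11 299.0 224.6 crop 221 201
t1-1 330.5 245.4 crop 362 294
t11 330.8 224.6 crop 364 201
b-1 301.1 210.0 crop 230 135
b1 328.5 210.0 crop 353 135
```

View pics/a_wc.png

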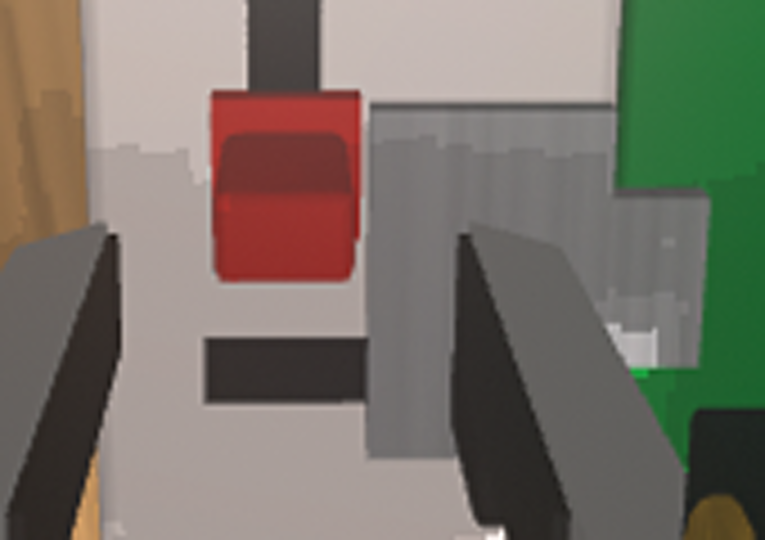

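In the wrist crop the red top spans (214–354, 193–281), about 1.3 mm in -x and 1.5 mm in +y of my prediction. I'll correct for that, descend and grip.

>>> {"op": "step_arm", "data": {
  "motion": [
    [[0.01,-0.001,-0.0015,0,0,0],[0.02,0,0,0,0,0],[0.012,0,0,0,0,0],[0,0,0,0,0,0]]
  ]
}}

```text
time_s: 1.75
ee_pos: [0.5538, 0.1841, 0.1625]
eef_rot: [-1.211, 1.569, -2.903]
force: [0.9, 0.1, 1.4]
grip_width: 0.0439
```

>>> {"op": "step_arm", "data": {
  "motion": [
    [[0,0,0,0,0,0],[0,0,0,0,0,0],[0,0,0,0,0,0],[0,0,0,0,0,0]]
  ],
  "fingers": 0.0
}}

```text
time_s: 2.25
ee_pos: [0.5545, 0.1844, 0.1639]
eef_rot: [1.847, 1.57, 0.155]
force: [2.6, -0.3, 0.8]
grip_width: 0.02
```

Gripping at 20 mm, which matches the tab. Now sliding +y (tool -z) by 39 mm.

>>> {"op": "step_arm", "data": {
  "motion": [
    [[0,0,-0.006,0,0,0],[0,0,-0.008,0,0,0],[0,0,-0.008,0,0,0],[0,0,-0.008,0,0,0],[0,0,-0.006,0,0,0],[0,0,-0.003,0,0,0],[0,0,0,0,0,0]]
  ]
}}

```text
time_s: 3.12
ee_pos: [0.5592, 0.2239, 0.1638]
eef_rot: [2.266, 1.569, 0.575]
force: [4.5, 0.4, 5.4]
grip_width: 0.0201
```

```bash
python3 look.py b side
```

```text
{'ee_pos': [0.5592, 0.2239, 0.1638], 'eef_rot': [2.2659, 1.5695, 0.5752], 'force': [4.4563, 0.3887, 5.4293], 'grip_width': 0.020123477631813873} 3.125
```

View pics/b_side.png

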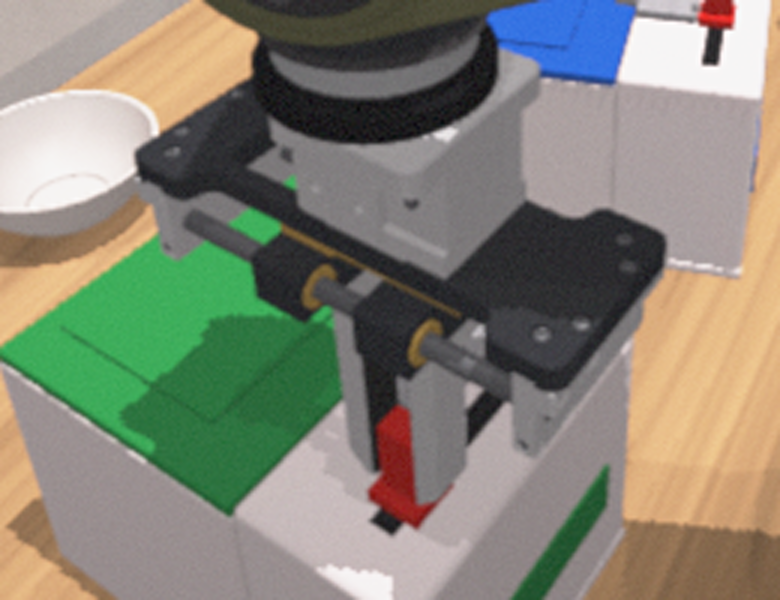

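The tab in the side view (~(400,450)) is nearly at the slot's end, with 39.5 mm of travel. I'll release, lift and go above the knob.

>>> {"op": "step_arm", "data": {
  "motion": [
    [[0,0,0,0,0,0],[0,0,0,0,0,0],[-0.015,0,0,0,0,0],[-0.027,0,0,0,0,0],[0,0.012,0.0255,0,0,0],[0,0.012,0.026,0,0,0],[0,0.012,0.026,0,0,0],[0,0,0,0,0,0],[0,0,0,0,0,0]]
  ],
  "fingers": 0.042
}}

```text
time_s: 4.3
ee_pos: [0.5851, 0.1424, 0.206]
eef_rot: [2.568, 1.57, 0.877]
force: [-0.4, -0.1, 0.1]
grip_width: 0.0419
```

```bash
python3 look.py c wrist side; python3 - <<'E'
import cv2,pickle
c=pickle.load(open("c_wrist.pkl","rb"))
cv2.imwrite("pics/c_wc.png",cv2.resize(c["pixels"][120:300,210:450,::-1],(800,600),interpolation=cv2.INTER_CUBIC))
E
```

```text
{'ee_pos': [0.5851, 0.1424, 0.206], 'eef_rot': [2.5677, 1.5704, 0.8766], 'force': [-0.3972, -0.0504, 0.1256], 'grip_width': 0.04192698959607485} 4.3
```

View pics/c_wc.png

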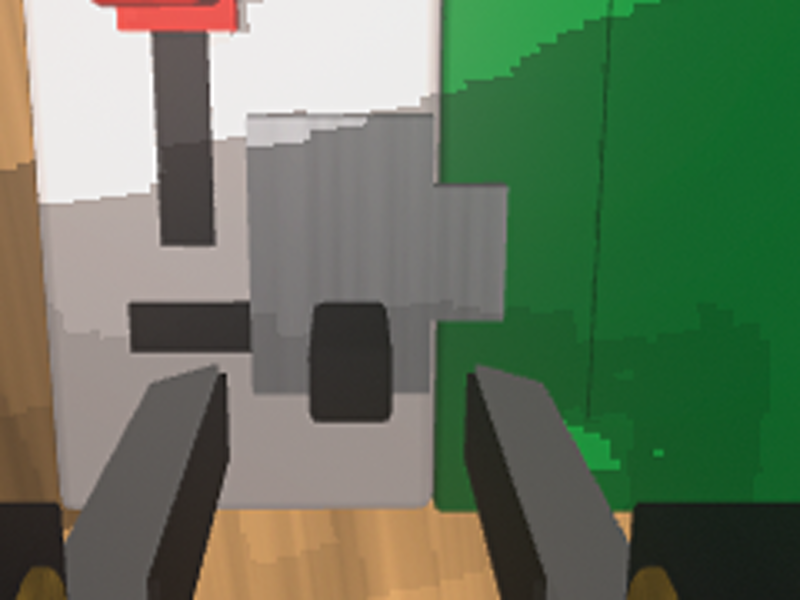

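View pics/c_side.png

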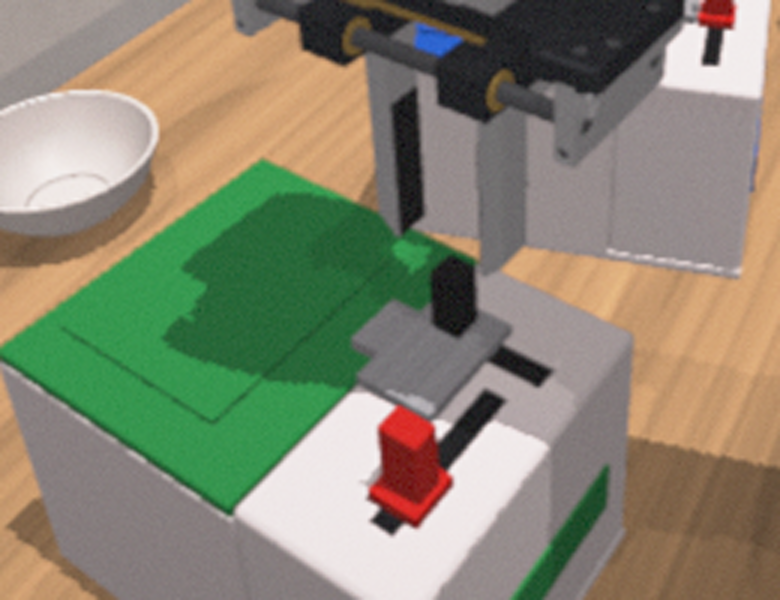

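The red tab now stands at its open end. The knob (x≈350 in the wrist crop) is centred between the fingers (228–467). I'll descend and grip.

>>> {"op": "step_arm", "data": {
  "motion": [
    [[0.012,0,0,0,0,0],[0.02,0,0,0,0,0],[0.01,0,0,0,0,0],[0,0,0,0,0,0]]
  ]
}}

```text
time_s: 4.9
ee_pos: [0.5849, 0.1419, 0.1626]
eef_rot: [-1.291, 1.569, -2.982]
force: [0.2, -0.5, 0.1]
grip_width: 0.0419
```

>>> {"op": "step_arm", "data": {
  "motion": [
    [[0,0,0,0,0,0],[0,0,0,0,0,0],[0,0,0,0,0,0],[0,0,0,0,0,0]]
  ],
  "fingers": 0.0
}}

```text
time_s: 5.4
ee_pos: [0.5854, 0.1418, 0.1638]
eef_rot: [1.87, 1.57, 0.179]
force: [0.3, -0.0, 2.4]
grip_width: 0.0162
```

The grip width is 16 mm, which matches the knob. Drawing it back 27 mm.

>>> {"op": "step_arm", "data": {
  "motion": [
    [[0,-0.004,0,0,0,0],[0,-0.006,0,0,0,0],[0,-0.006,0,0,0,0],[0,-0.006,0,0,0,0],[0,-0.005,0,0,0,0],[0,0,0,0,0,0],[0,0,0,0,0,0]]
  ]
}}

```text
time_s: 6.28
ee_pos: [0.5582, 0.145, 0.1637]
eef_rot: [-1.268, 1.57, -2.96]
force: [-2.1, -1.6, 6.4]
grip_width: 0.0161
```

```bash
python3 look.py d side
```

```text
{'ee_pos': [0.5582, 0.145, 0.1637], 'eef_rot': [-1.2683, 1.5704, -2.9595], 'force': [-2.0674, -1.6438, 6.4404], 'grip_width': 0.0161131706357934} 6.275
```

View pics/d_side.png

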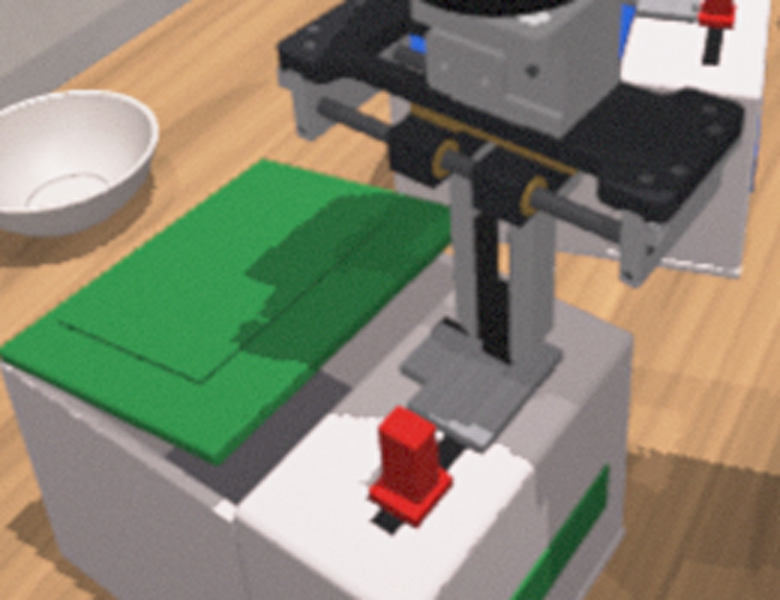

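The lid has popped (its front edge is raised at (215,455)). I'll release with a small opening so as to stay off the lid, then lift away.

>>> {"op": "step_arm", "data": {
  "motion": [
    [[0,0,0,0,0,0],[0,0,0,0,0,0],[0,0,0,0,0,0],[-0.02,0,0,0,0,0],[-0.03,0,0,0,0,0],[-0.03,0,0,0,0,0],[-0.02,0,0,0,0,0],[0,0,0,0,0,0],[0,0,0,0,0,0]]
  ],
  "fingers": 0.032
}}

```text
time_s: 7.45
ee_pos: [0.5582, 0.145, 0.2622]
eef_rot: [-1.277, 1.569, -2.968]
force: [0.2, 0.1, -0.1]
grip_width: 0.0321
```

```bash
python3 look.py e side scene
```

```text
{'ee_pos': [0.5582, 0.145, 0.2622], 'eef_rot': [-1.2771, 1.5691, -2.9683], 'force': [0.2204, 0.0713, -0.135], 'grip_width': 0.03214648759454822} 7.45
```

View pics/e_side.png

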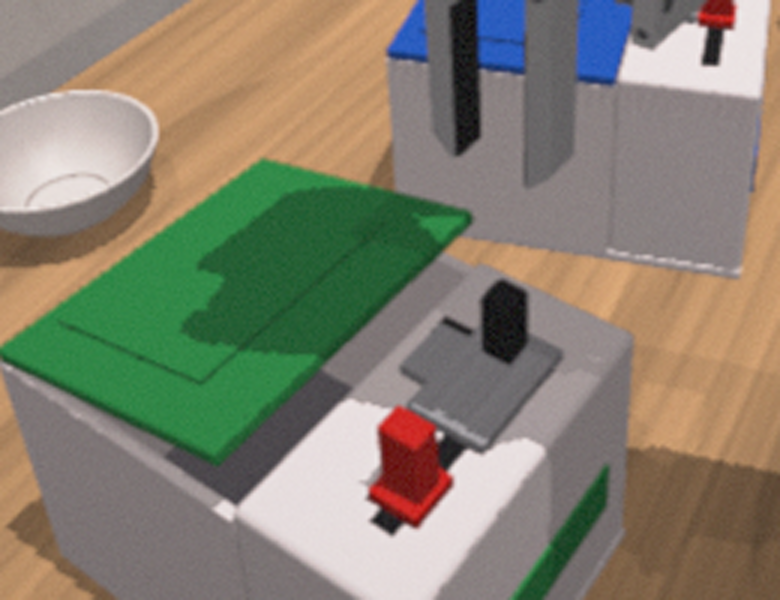

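View pics/e_scene.png

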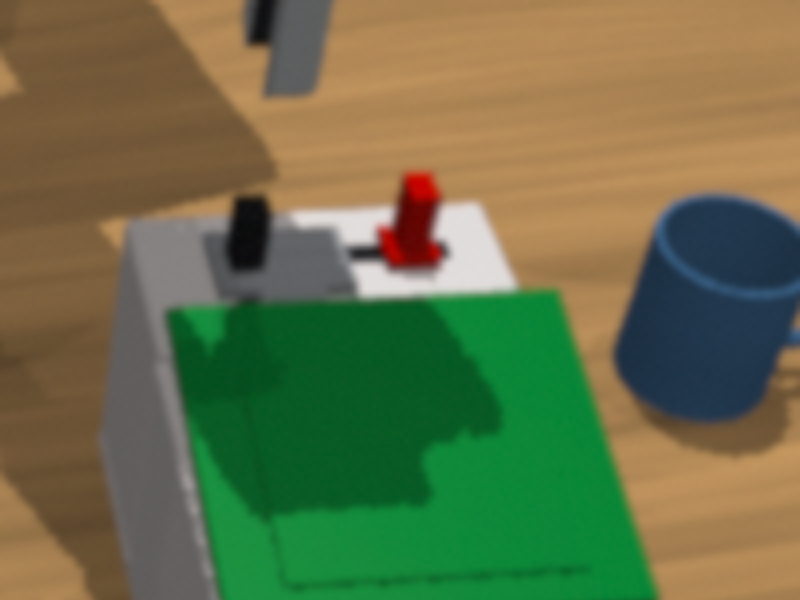

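Red is at its open end, the bolt is drawn back, the lid is up, and the gripper is clear with no force on it. Handing in.

```bash
python3 -c "
from station import ticket
print(ticket.hand_in())"
```

```text
the job is handed in; nothing more can be done
None
```

The green bin is open, and I handed the job in at about 7.5 s of the 43 s allowed; no verdict was reported.

- **Catch:** I gripped the red tab (fingers at 20 mm, matching its size) and slid it +y. The gripper travelled about 39.5 mm of the 40.
- **Bolt:** I gripped the black knob (fingers at 16 mm, matching its size) and drew it back about 27 mm of the 28 towards the bin's front.
- **Last checks:** After I let go and lifted about 100 mm, the side and scene pictures showed the catch and bolt still in their open places. The lid's front edge was up; I judged that by eye and did not measure its angle. The force reading was near zero, with nothing touching the gripper.
- **Blue bin:** I never went near its latches.
- **Disagreement:** The first position estimates from the cameras differed by up to about 2 mm. I corrected this with the wrist camera before gripping the catch. No check failed.

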